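# Set the ratchet stand to its fourth notch and cradle the gear shaft

## Robot

A 6-joint arm with a two-finger parallel gripper is mounted at the origin on the work surface; the furniture and walls round the work are solid. World frame = base frame: x ahead of the robot, y to its left, z up, the work surface at z = 0. Lengths are in mm, angles in rad, forces in N, time in s.
With the tool pointing down it reaches from about 400 to 925 mm from the base axis. Payload 12.5 kg.
Tool frame: the origin (TCP) lies midway between the tips of the shut fingers; the grasp point (between the pads) lies 19 mm behind it (env.tcp_to_grasp is the distance from the TCP to the grasp point, in mm); z points along the fingers, y is the line along which they close (so a half turn about z gives the same grasp; the last joint's range is limited). The gripper opens to 95 mm and grips with 3 to 60 N. Pads are 20 mm wide; open, the fingers measure 119 mm over their backs; the gripper's body (75 mm by 180 mm) begins 59 mm behind the grasp point.
Start: joints at [1.168, 0.491, 1.559, -0, 1.092, -0.106], TCP at [182.771, 597.697, 214.661] pointing down, gripper open.
Joint ranges: [-3.1, 3.1], [-0.84, 2.19], [0.05, 2.79], [-1.13, 4.28], [0.06, 2.93], [-2.69, 2.69]. Speed limits (rad/s): [2.22, 2.22, 2.79, 3.14, 3.14, 3.14].

## Interface

Orientations are given as [roll, pitch, yaw] about the fixed x, y, z axes, in that order (R = Rz(yaw) Ry(pitch) Rx(roll)).
In Python, from cell import env gives the robot as it stands. The module is installed in compiled form; this text tells all that it offers.
- The arm moves only by the tool step_arm, never from a script. Its argument "plan" is a list that holds one entry, the list of rows, each a list of 5 numbers: the shift along the tool's x, y, z in mm, then the turn about the tool's z in degrees, then the opening, from -1 (shut) to 1 (fully open). A call has 1 to 8 rows; each row is the pose to reach, as a shift and turn from the pose commanded when the call began, along the tool's axes at that moment; what a row does not reach only later rows make up. A row lasts 1/12 s, in which the tool goes at most 41.7 mm and 7.16 degrees, less where a joint would pass 70% of its speed; a pose out of reach is approached as far as the arm can. A call with a gripper value outside its range is refused whole. The fingers move at their own pace and stop on an object; the grip force is fixed at half the most. Time passes only in rows, so rows that repeat a pose let the fingers close. It gives the time, the measured TCP pose, the force, the opening and the grip force at its end, in the units of the state.
- env.state(): the state, without advancing time (a new reading comes with each control period).
- env.read_camera(name): name is "scene" or "top" or "wrist"; returns the picture (400x640x3 uint8, blue, green, red); there is no depth.
- env.get_calibration(name): a dict with "K" (3x3 intrinsics, pixels), "D" ([k1, k2, p1, p2, k3] as OpenCV has them; the pictures are not rectified), "extrinsics" (4x4, takes a point from world to camera coordinates). Camera axes: x right, y up, looking along -z (the intrinsics and any distortion apply to the point x, -y, -z); pixel columns grow to the right and rows downward; lengths in mm; the calibration is good to about 2 mm. A picture is of the moment at which its call begins: read the wrist's pose just before it. get_calibration takes no time and is no camera call; for the wrist camera it gives the pose at the moment of the call.
- env.job_done(): hands the job in; it is judged then, once.
The state is a dict: "t": time; "joints": joint angles; "qvel": joint speeds; "tau": joint torques, N m; "eef_pos": TCP position; "tcp_rot": TCP orientation; "ft_force": force on the tool from outside, world axes, zero at the start; "moment": the same for the moment, N m; "opening": opening from 0.0 (shut) to 1.0 (fully open); "grip_force": force on a finger pad.
Only numpy, scipy, OpenCV 4.12 (cv2) and the standard library are available. Lean on these libraries where they do the work, as an engineer would, in place of code of your own. Each camera call takes 0.05 s, during which the arm holds its last target. There are 200 camera calls.

## Task

Raise the column of the red ratchet stand until it has clicked four times, no more and no fewer (it cannot be let down again), and let it settle gently on that fourth notch. Then lift the gear shaft out of the wooden rest and lay it gently, lengthwise, into the two V forks of the column, centred between them. Leave the spray cans and the grease jar where they stand.

Things in the scene. Friction and masses are not known exactly. Their poses are not given: they have to be found in the camera images.
- stand: Red ratchet stand (small axle stand), bolted down: base plate 120 x 110 x 8 mm, tower 56 x 52 mm and 106 mm high, a dark pawl housing on its back reaching 40 mm behind the axis. Origin: centre of the underside, on the bench; z up. After a click the column, let go, sinks (11 mm at most) until that tooth rests on the pawl; before the first click it sinks to the bottom.
- column: Steel column of the stand, 0.45 kg; slides straight up, cannot turn. Origin: centre of its cross bar, 142 mm above the stand's origin at the start; axes as the stand's. Bar 20 mm wide (x), 20 high, 134 long (y): pinch it in the middle, closing along x. A V fork 12 mm thick stands at y = +57 and -57 mm (102 mm free between), 55 mm wide, its top 43 mm above the bar's centre.
- tower_mouth (a point): Where the 22 mm square stem leaves the tower, 106 mm above the bench. Inside, teeth 11 mm apart pass a spring pawl whose height differs and is hidden: first click after 12 to 40 mm of rise, then every 11 mm. Raised slowly the column needs 4 to 7 N (plus 0.5 N per 10 mm/s), 4 to 8 N more over the 5 to 6 mm before a click, then the pull drops at once; the tooth bears about 3 mm above where it clicked.
- cradle (a point): Point on the column midway between the two V forks, 36 mm above the cross bar's centre: where the middle of the shaft's axis belongs. Its y axis runs through the forks. The Vs (90 degrees, open to the top) are made for a 24 mm journal; a 20 mm one lies 2.8 mm lower in them.
- rest: Wooden rest for the shaft, fixed to the bench: board 60 x 146 x 12 mm with a V block (12 mm thick) at y = +57 and -57 mm, leaving 102 mm free between them; it holds the shaft's axis 80 mm above the bench, along its y axis. Origin: centre of its underside.
- layshaft: Grey steel gear shaft, 0.3 to 0.6 kg, 152 mm long, lying in the wooden rest, axis along its y axis, 19 mm above its origin. Diameters along y: 20 mm from -76 to -38 mm, 28 mm from -38 to +10, gear of 38 mm from +10 to +38, 24 mm from +38 to +76. Centre of mass at about y = +7 mm; take it by the 28 mm part next to the gear. It may lie either way round in the forks.
- shaft_mid (a point): Middle of the shaft's length, on its axis; y runs along the shaft.
- spray_brake: Spray can with a black cap and red and white body, 66 mm diameter, 211 mm tall, bystander. Origin: centre of its underside.
- spray_oil: Spray can with a blue cap and blue and white body, 66 mm diameter, 211 mm tall, bystander. Origin: centre of its underside.
- grease_jar: White jar with a green lid, 70 mm diameter, 71 mm tall, bystander. Origin: centre of its underside.

How it is judged (in metres and radians):
On the way:
1. the column, let go, rests with its fourth tooth on the pawl (contact force between tooth4 and stand above 1.5 N and contact force between the fingers and column below 0.3 N and linear speed of column below 0.01 m/s and distance between shaft_mid and cradle above 0.06 m), for 0.3 s.
At the end, for the whole second after the job is handed in: The column rests with its fourth tooth on the pawl; the shaft lies still in both V forks, its middle within 14 mm of the cradle point and its axis within 0.08 rad of the forks' line, borne by the column alone (contact force between tooth4 and stand above 1.5 N and distance between shaft_mid and cradle below 0.014 m and angle between the y axis of shaft_mid and the y axis of cradle, either way round below 0.08 rad and contact force between layshaft and column above 1.5 N and linear speed of layshaft below 0.02 m/s and linear speed of column below 0.01 m/s); the robot touches nothing.
It fails at once if the fourth tooth is rammed down on the pawl with more than 40 N (contact force between tooth4 and stand above 40 N).
It fails at once if the shaft is dropped or pressed into the column with more than 40 N (contact force between layshaft and column above 40 N).
It fails at once if a spray can or the grease jar is moved by more than 30 mm (distance of any of spray_brake, spray_oil, grease_jar from where it was at the start of the episode above 0.03 m).
It also fails if it takes over 72 s, if anything falls off the work surface, if the arm or the gripper's body presses on something with over 40 N, if the wrist force passes 120 N, or if a joint passes its speed limit or range.

## Working session

There is one attempt and no reset: what is moved stays moved. The work goes in short steps, Python scripts to look and compute and a tool call to move; the robot and the scene stay as the last step left them, time stands still between calls to the robot, and variables do not carry over. Pictures are saved under pics/ and viewed, at most 10 in all, crops included, and the job is handed in when it is done.

Besides the shell and the picture viewer there is one more tool, called after "Request:" as name(argument=value, ...), one argument or row to a line, values as JSON. step_arm: Moves the arm, as the interface text tells. Its arguments: {"type":"object","properties":{"plan":{"type":"array"}},"required":["plan"]}

```bash
mkdir -p pics
python3 - <<'E'
from cell import env
import cv2
s=env.state();print(s)
for n in("scene","top"):
    cv2.imwrite(f"pics/{n}0.png",env.read_camera(n))
    c=env.get_calibration(n);print(n,c)
E
```

```text
{'t': 0.0, 'joints': array([ 1.16841953e+00,  4.91575857e-01,  1.55946680e+00, -1.95127649e-07,
        1.09170150e+00, -1.05610897e-01]), 'qvel': array([-0.00128836,  0.00170597, -0.00054294, -0.00051755, -0.00042847,
        0.00097966]), 'tau': array([-3.12258657e-03, -6.12618899e+01, -2.58189815e+01,  6.91917655e-02,
        4.81384818e-02, -1.01985456e-04]), 'eef_pos': array([182.65340642, 597.45024448, 214.04565011]), 'tcp_rot': array([-3.14044754e+00, -1.21214091e-04,  2.84482678e+00]), 'ft_force': array([ 0.2781543 , -0.95873578, -0.79520783]), 'moment': array([-0.01216359,  0.00033609, -0.02613622]), 'grip_force': 0.0, 'opening': 1.0021216024097774}
scene {'K': array([[416.00033064,   0.        , 324.20112342],
       [  0.        , 416.00033064, 203.80918603],
       [  0.        ,   0.        ,   1.        ]]), 'D': array([-0.09753475,  0.        ,  0.        ,  0.        ,  0.        ]), 'extrinsics': array([[-9.92092620e-01, -1.25468213e-01,  3.15621292e-03,
         5.18332877e+02],
       [ 8.66550064e-02, -6.66566913e-01,  7.40391424e-01,
        -1.53987160e+02],
       [-9.07917618e-02,  7.34810369e-01,  6.72168563e-01,
        -9.59492769e+02],
       [ 0.00000000e+00,  0.00000000e+00,  0.00000000e+00,
         1.00000000e+00]])}
top {'K': array([[458.92989554,   0.        , 323.84822453],
       [  0.        , 458.92989554, 197.5930236 ],
       [  0.        ,   0.        ,   1.        ]]), 'D': array([-0.12116097,  0.        ,  0.        ,  0.        ,  0.        ]), 'extrinsics': array([[ 1.81000867e-02, -9.99817302e-01,  6.14398886e-03,
        -5.66331237e+01],
       [ 9.82669766e-01,  1.89227950e-02,  1.84396471e-01,
        -5.19813580e+02],
       [-1.84479044e-01,  2.69991997e-03,  9.82832739e-01,
        -1.10121036e+03],
       [ 0.00000000e+00,  0.00000000e+00,  0.00000000e+00,
         1.00000000e+00]])}
```

View pics/top0.png

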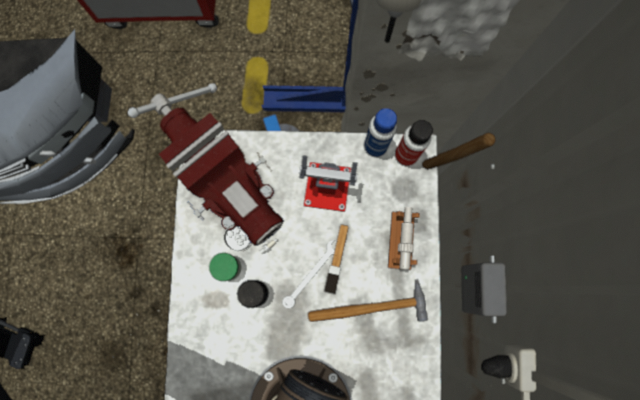

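View pics/scene0.png

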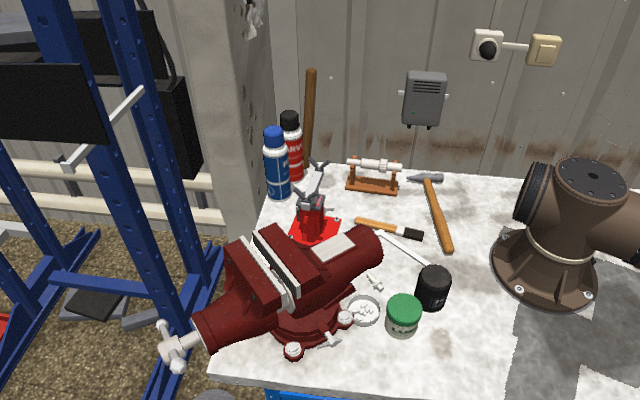

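Run:
```python
import cv2
im=cv2.imread("pics/top0.png")[154:274,290:450]
cv2.imwrite("pics/crop1.png",cv2.resize(im,None,fx=5,fy=5,interpolation=cv2.INTER_CUBIC))
```

```text
(no output)
```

View pics/crop1.png

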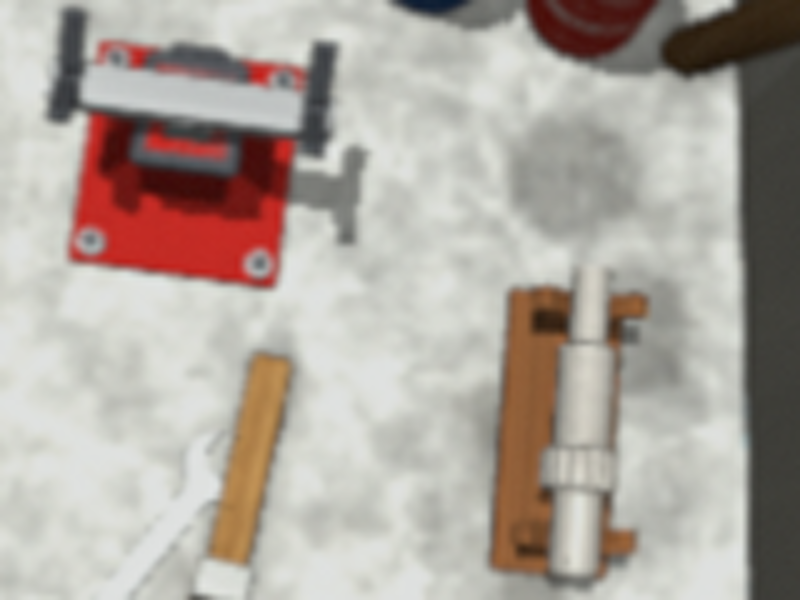

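```bash
cat > h.py <<'E'
import numpy as np, cv2
from cell import env
def ray(cal,uv):
    E=np.array(cal["extrinsics"]);p=cv2.undistortPoints(np.array(uv,float).reshape(-1,1,2),np.array(cal["K"]),np.array(cal["D"]))[:,0]
    d=np.c_[p[:,0],-p[:,1],-np.ones(len(p))]@E[:3,:3]
    return -E[:3,:3].T@E[:3,3],d
def atz(cal,uv,z):
    o,d=ray(cal,uv);z=np.broadcast_to(z,len(d));return o+d*((z-o[2])/d[:,2])[:,None]
def proj(cal,P):
    E=np.array(cal["extrinsics"]);c=np.atleast_2d(P)@E[:3,:3].T+E[:3,3];c=c*[1,-1,-1]
    return cv2.projectPoints(c,np.zeros(3),np.zeros(3),np.array(cal["K"]),np.array(cal["D"]))[0][:,0]
E
python3 - <<'E'
from h import *
c=env.get_calibration("top");np.set_printoptions(precision=1,suppress=True)
def P(uv,z):return atz(c,(np.array(uv)+.5)/5-.5+[290,154],z)
print(ray(c,[[300,200]])[0])
print("forks",P([[72,10],[60,120],[325,42],[313,153]],185))
print("bar top edges",P([[90,62],[303,90]],152))
print("base",P([[100,42],[305,68],[70,262],[275,286]],8))
print("shaft",P([[592,265],[575,575],[541,468],[613,472]],80))
print("rest board",P([[512,290],[492,570]],12))
print("cans",atz(c,[[386,117],[420,131]],211))
E
```

```text
[ 308.7  -43.8 1178.5]
forks [[ 590.1   -0.3  185. ]
 [ 539.4    3.7  185. ]
 [ 577.6 -113.9  185. ]
 [ 526.6 -108.8  185. ]]
bar top edges [[ 574.8   -7.8  152. ]
 [ 563.4 -106.2  152. ]]
base [[ 623.1   -7.8    8. ]
 [ 611.1 -115.9    8. ]
 [ 505.3    4.9    8. ]
 [ 494.7 -101.2    8. ]]
shaft [[ 496.5 -252.5   80. ]
 [ 346.3 -242.5   80. ]
 [ 397.2 -226.5   80. ]
 [ 395.7 -261.4   80. ]]
rest board [[ 494.2 -223.6   12. ]
 [ 350.6 -212.5   12. ]]
cans [[ 676.1 -182.   211. ]
 [ 645.2 -257.8  211. ]]
```

Run:
```python
from h import *
np.set_printoptions(precision=1,suppress=True)
t=env.get_calibration("top");s=env.get_calibration("scene")
print("edge",atz(t,[[439,140],[440,240],[441,390]],0))
def tri(a,b):
    o1,d1=ray(s,[a]);o2,d2=ray(t,[b]);d1=d1[0];d2=d2[0]
    k=np.linalg.lstsq(np.c_[d1,-d2],o2-o1,rcond=None)[0];print(o1+k[0]*d1,o2+k[1]*d2)
tri((425,98),(485,290));tri((487,46),(497,366));tri((311,70),(492,140))
tri((553,52),(532,366))
```

```text
edge [[ 694.5 -355.9    0. ]
 [ 423.7 -350.5    0. ]
 [  46.6 -348.5    0. ]]
[ 293.7 -388.   216. ] [ 298.2 -388.8  216.2]
[ 173.3 -346.   388.2] [ 171.4 -345.6  388.4]
[ 610.  -397.9  272. ] [ 609.  -397.9  271.7]
[  15.7 -338.8  390.8] [ 170.9 -405.7  394.4]
```

```bash
cat >> h.py <<'E'
from scipy.spatial.transform import Rotation as Rn
def to(p,yaw):
    s=env.state();R=Rn.from_euler("xyz",s["tcp_rot"]).as_matrix()
    dy=(yaw-s["tcp_rot"][2]+np.pi)%(2*np.pi)-np.pi
    print("shift",np.round(R.T@(np.array(p)-s["eef_pos"]),1),"turn",round(-np.degrees(dy),1),"t",s["t"],"at",np.round(s["eef_pos"],1),"F",np.round(s["ft_force"],1))
E
python3 -c "
from h import *
to([545,-55,354],1.461)"
```

```text
shift [-537.3 -518.1 -139.4] turn 79.3 t 0.1 at [182.7 597.5 214.1] F [-0.1  0.  -0.3]
```

Request:
step_arm(
  plan=[
    [[0,0,-40,0,1],[0,0,-80,0,1],[0,0,-120,0,1],[0,0,-140,0,1],[0,0,-140,0,1]],
  ],
)

```text
t: 0.52
eef_pos: [183.1, 598.6, 359.7]
tcp_rot: [3.134, 0.001, 2.845]
ft_force: [0.3, 0.5, 0.4]
opening: 1.003
grip_force: 0.0
```

Request:
step_arm(
  plan=[
    [[-25,-24,0,4,1],[-53,-51,0,8,1],[-82,-79,0,12,1],[-110,-106,0,16,1],[-138,-133,0,20,1],[-166,-160,0,24,1],[-195,-188,0,28,1],[-223,-215,0,32,1]],
  ],
)

```text
t: 1.18
eef_pos: [333.3, 324.9, 353.7]
tcp_rot: [-3.14, -0.0, 2.283]
ft_force: [1.1, 0.4, 0.8]
opening: 1.0
grip_force: 0.0
```

```bash
python3 -c "
from h import *
to([540,-55,360],1.461)"
```

```text
shift [-422.6  -91.8   -6.2] turn 47.1 t 1.1833 at [333.3 324.9 353.7] F [1.1 0.4 0.8]
```

Request:
step_arm(
  plan=[
    [[-39,-8,0,4.5,1],[-78,-17,0,9,1],[-117,-25,0,13.5,1],[-156,-34,0,18,1],[-195,-42,0,22,1],[-234,-51,0,26,1],[-273,-59,0,31,1],[-312,-68,0,36,1]],
  ],
)

```text
t: 1.85
eef_pos: [486.8, 44.8, 353.7]
tcp_rot: [-3.14, -0.0, 1.654]
ft_force: [0.1, 0.9, -0.7]
opening: 1.002
grip_force: 0.0
```

```bash
python3 -c "
from h import *
to([540,-55,360],1.461)"
```

```text
shift [-103.8   44.8   -6.4] turn 11.0 t 1.85 at [486.8  44.8 353.7] F [ 0.1  0.9 -0.7]
```

Request:
step_arm(
  plan=[
    [[-35,15,0,5,1],[-70,30,0,8,1],[-104,45,0,11,1],[-104,45,0,11,1],[-104,45,0,11,1]],
  ],
)

```text
t: 2.27
eef_pos: [540.5, -54.4, 352.8]
tcp_rot: [-3.139, -0.0, 1.463]
ft_force: [0.5, 0.1, 0.3]
opening: 1.0
grip_force: 0.0
```

Run:
```python
from h import *
to([558.4,-55,250],1.461)
c=env.get_calibration("wrist")
im=env.read_camera("wrist");cv2.imwrite("pics/w1.png",im)
import pickle;pickle.dump(c,open("w1.pkl","wb"))
print(np.round(ray(c,[[320,200]]),3) if 0 else ray(c,[[320,200]]))
a=-.11;y=np.array([-np.sin(a),np.cos(a),0]);x=np.array([np.cos(a),np.sin(a),0]);o=np.array([558.4,-55,0])
print(np.round(proj(c,[o+sx*27.5*x+sy*57*y+[0,0,185] for sx in(1,-1) for sy in (1,-1)]+[o+sx*10*x+[0,0,152] for sx in(1,-1)])))
```

```text
shift [  1.2  18.2 102.8] turn 0.1 t 2.2667 at [540.5 -54.4 352.8] F [0.5 0.1 0.3]
(array([549.60281422,  21.81275653, 523.766709  ]), array([[-0.02562661, -0.27175416, -0.9620522 ]]))
[[361. 129.]
 [357. 230.]
 [309. 129.]
 [310. 230.]
 [341. 176.]
 [325. 176.]]
```

View pics/w1.png

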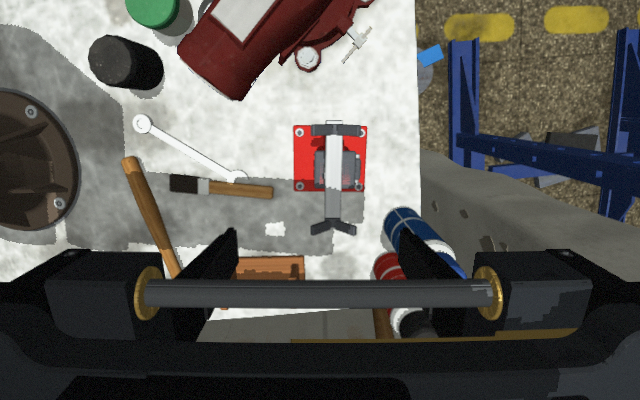

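Request:
step_arm(
  plan=[
    [[0.5,9,30,0,1],[1,18,70,0,1],[1,18,110,0,1],[1,18,150,0,1],[1,18,185,0,1],[1,18,210,0,1],[1,18,225,0,1],[1,18,230,0,1]],
  ],
)

```text
t: 2.98
eef_pos: [556.7, -52.2, 122.2]
tcp_rot: [-3.137, -0.001, 1.468]
ft_force: [-0.3, -0.1, -0.3]
opening: 0.999
grip_force: 0.0
```

Request:
step_arm(
  plan=[
    [[0,0,0,0,0],[0,0,0,0,-0.5],[0,0,0,0,-1],[0,0,0,0,-1],[0,0,0,0,-1],[0,0,0,0,-1],[0,0,0,0,-1],[0,0,0,0,-1]],
  ],
)

```text
t: 3.65
eef_pos: [558.4, -53.8, 124.8]
tcp_rot: [3.141, -0.0, 1.466]
ft_force: [-0.3, 0.7, -0.2]
opening: 0.497
grip_force: 0.0
```

Request:
step_arm(
  plan=[
    [[0,0,0,0,-1],[0,0,0,0,-1],[0,0,0,0,-1],[0,0,0,0,-1],[0,0,0,0,-1],[0,0,0,0,-1],[0,0,0,0,-1],[0,0,0,0,-1]],
  ],
)

```text
t: 4.32
eef_pos: [558.3, -53.8, 124.6]
tcp_rot: [-3.141, -0.0, 1.466]
ft_force: [-0.2, 0.3, -0.3]
opening: 0.227
grip_force: 30.0
```

Request:
step_arm(
  plan=[
    [[0,0,-1,0,-1],[0,0,-2,0,-1],[0,0,-3,0,-1],[0,0,-4,0,-1],[0,0,-5,0,-1],[0,0,-6,0,-1]],
  ],
)

```text
t: 4.82
eef_pos: [558.3, -53.8, 130.6]
tcp_rot: [-3.141, -0.0, 1.466]
ft_force: [1.3, 0.2, -6.9]
opening: 0.228
grip_force: 30.0
```

Request:
step_arm(
  plan=[
    [[0,0,-1,0,-1],[0,0,-2,0,-1]],
  ],
)

```text
t: 4.98
eef_pos: [558.3, -53.8, 132.7]
tcp_rot: [-3.142, -0.0, 1.466]
ft_force: [1.3, -0.9, -5.6]
opening: 0.231
grip_force: 30.0
```

Request:
step_arm(
  plan=[
    [[0,0,-1,0,-1],[0,0,-2,0,-1]],
  ],
)

```text
t: 5.15
eef_pos: [558.3, -53.8, 134.7]
tcp_rot: [-3.142, -0.0, 1.466]
ft_force: [0.8, -0.6, -7.3]
opening: 0.229
grip_force: 30.0
```

Request:
step_arm(
  plan=[
    [[0,0,-1,0,-1],[0,0,-2,0,-1]],
  ],
)

```text
t: 5.32
eef_pos: [558.3, -53.8, 136.7]
tcp_rot: [-3.141, -0.0, 1.466]
ft_force: [1.6, -1.1, -6.5]
opening: 0.228
grip_force: 30.0
```

Request:
step_arm(
  plan=[
    [[0,0,-1,0,-1],[0,0,-2,0,-1]],
  ],
)

```text
t: 5.48
eef_pos: [558.4, -53.8, 138.7]
tcp_rot: [-3.142, -0.0, 1.466]
ft_force: [0.3, -0.8, -5.9]
opening: 0.231
grip_force: 30.0
```

Request:
step_arm(
  plan=[
    [[0,0,-1,0,-1],[0,0,-2,0,-1]],
  ],
)

```text
t: 5.65
eef_pos: [558.3, -53.8, 140.7]
tcp_rot: [-3.141, -0.0, 1.466]
ft_force: [0.1, -0.5, -6.2]
opening: 0.228
grip_force: 30.0
```

Request:
step_arm(
  plan=[
    [[0,0,-1,0,-1],[0,0,-2,0,-1]],
  ],
)

```text
t: 5.82
eef_pos: [558.3, -53.8, 142.7]
tcp_rot: [-3.141, -0.0, 1.466]
ft_force: [1.4, -0.8, -5.7]
opening: 0.23
grip_force: 30.0
```

Request:
step_arm(
  plan=[
    [[0,0,-1,0,-1],[0,0,-2,0,-1]],
  ],
)

```text
t: 5.98
eef_pos: [558.4, -53.8, 144.7]
tcp_rot: [3.142, -0.0, 1.466]
ft_force: [0.6, -0.2, -5.2]
opening: 0.232
grip_force: 30.0
```

Request:
step_arm(
  plan=[
    [[0,0,-1,0,-1],[0,0,-2,0,-1]],
  ],
)

```text
t: 6.15
eef_pos: [558.4, -53.8, 146.7]
tcp_rot: [-3.142, -0.0, 1.466]
ft_force: [0.2, -0.8, -5.5]
opening: 0.227
grip_force: 30.0
```

Request:
step_arm(
  plan=[
    [[0,0,-1,0,-1],[0,0,-2,0,-1]],
  ],
)

```text
t: 6.32
eef_pos: [558.3, -53.8, 148.7]
tcp_rot: [-3.141, -0.0, 1.466]
ft_force: [0.3, -0.1, -6.6]
opening: 0.233
grip_force: 30.0
```

Request:
step_arm(
  plan=[
    [[0,0,-1,0,-1],[0,0,-2,0,-1]],
  ],
)

```text
t: 6.48
eef_pos: [558.3, -53.8, 150.7]
tcp_rot: [-3.141, -0.0, 1.466]
ft_force: [0.5, -1.2, -6.0]
opening: 0.23
grip_force: 30.0
```

Request:
step_arm(
  plan=[
    [[0,0,-1,0,-1],[0,0,-2,0,-1]],
  ],
)

```text
t: 6.65
eef_pos: [558.3, -53.8, 152.7]
tcp_rot: [-3.142, -0.0, 1.466]
ft_force: [0.2, -0.7, -6.0]
opening: 0.228
grip_force: 30.0
```

Request:
step_arm(
  plan=[
    [[0,0,-1,0,-1],[0,0,-2,0,-1]],
  ],
)

```text
t: 6.82
eef_pos: [558.3, -53.8, 154.3]
tcp_rot: [-3.141, -0.0, 1.466]
ft_force: [1.8, -1.1, -13.5]
opening: 0.231
grip_force: 30.0
```

Request:
step_arm(
  plan=[
    [[0,0,-1,0,-1],[0,0,-2,0,-1]],
  ],
)

```text
t: 6.98
eef_pos: [558.3, -53.8, 156.2]
tcp_rot: [-3.141, -0.0, 1.466]
ft_force: [3.7, -0.5, -16.0]
opening: 0.23
grip_force: 30.0
```

Request:
step_arm(
  plan=[
    [[0,0,-1,0,-1],[0,0,-2,0,-1]],
  ],
)

```text
t: 7.15
eef_pos: [558.3, -53.8, 158.5]
tcp_rot: [-3.141, -0.0, 1.466]
ft_force: [0.6, -0.5, -10.9]
opening: 0.233
grip_force: 30.0
```

Request:
step_arm(
  plan=[
    [[0,0,-1,0,-1],[0,0,-2,0,-1]],
  ],
)

```text
t: 7.32
eef_pos: [558.3, -53.8, 161.4]
tcp_rot: [3.141, 0.0, 1.466]
ft_force: [-1.9, -0.2, 1.8]
opening: 0.23
grip_force: 30.0
```

Request:
step_arm(
  plan=[
    [[0,0,-1,0,-1],[0,0,-2,0,-1]],
  ],
)

```text
t: 7.48
eef_pos: [558.4, -53.8, 163.1]
tcp_rot: [3.141, -0.0, 1.466]
ft_force: [-0.6, -0.5, -5.5]
opening: 0.228
grip_force: 30.0
```

Request:
step_arm(
  plan=[
    [[0,0,-1,0,-1],[0,0,-2,0,-1]],
  ],
)

```text
t: 7.65
eef_pos: [558.3, -53.8, 164.6]
tcp_rot: [-3.141, -0.0, 1.466]
ft_force: [1.2, -1.0, -11.6]
opening: 0.232
grip_force: 30.0
```

Request:
step_arm(
  plan=[
    [[0,0,-1,0,-1],[0,0,-2,0,-1]],
  ],
)

```text
t: 7.82
eef_pos: [558.3, -53.8, 166.1]
tcp_rot: [-3.141, -0.0, 1.466]
ft_force: [2.7, -1.5, -14.7]
opening: 0.231
grip_force: 30.0
```

Request:
step_arm(
  plan=[
    [[0,0,-1,0,-1],[0,0,-2,0,-1]],
  ],
)

```text
t: 7.98
eef_pos: [558.3, -53.8, 168.2]
tcp_rot: [-3.141, -0.0, 1.466]
ft_force: [2.8, -2.0, -15.2]
opening: 0.225
grip_force: 30.0
```

Request:
step_arm(
  plan=[
    [[0,0,-0.5,0,-1],[0,0,-1,0,-1]],
  ],
)

```text
t: 8.15
eef_pos: [558.3, -53.8, 169.8]
tcp_rot: [-3.141, -0.0, 1.466]
ft_force: [-0.4, -1.7, -6.6]
opening: 0.227
grip_force: 30.0
```

Request:
step_arm(
  plan=[
    [[0,0,-0.5,0,-1],[0,0,-1,0,-1]],
  ],
)

```text
t: 8.32
eef_pos: [558.3, -53.8, 171.3]
tcp_rot: [3.141, 0.0, 1.466]
ft_force: [-3.1, -0.7, 3.5]
opening: 0.232
grip_force: 30.0
```

Request:
step_arm(
  plan=[
    [[0,0,-0.5,0,-1],[0,0,-1,0,-1]],
  ],
)

```text
t: 8.48
eef_pos: [558.4, -53.8, 172.5]
tcp_rot: [3.141, 0.0, 1.466]
ft_force: [-5.1, -0.9, 2.7]
opening: 0.226
grip_force: 30.0
```

Request:
step_arm(
  plan=[
    [[0,0,-1,0,-1],[0,0,-2,0,-1]],
  ],
)

```text
t: 8.65
eef_pos: [558.4, -53.8, 173.7]
tcp_rot: [3.141, -0.0, 1.466]
ft_force: [-0.5, -1.3, -5.2]
opening: 0.228
grip_force: 30.0
```

Request:
step_arm(
  plan=[
    [[0,0,-1,0,-1],[0,0,-2,0,-1]],
  ],
)

```text
t: 8.82
eef_pos: [558.3, -53.8, 175.4]
tcp_rot: [-3.141, -0.0, 1.466]
ft_force: [0.6, -1.4, -11.0]
opening: 0.229
grip_force: 30.0
```

Request:
step_arm(
  plan=[
    [[0,0,-1,0,-1],[0,0,-2,0,-1]],
  ],
)

```text
t: 8.98
eef_pos: [558.3, -53.8, 177.0]
tcp_rot: [-3.141, -0.0, 1.466]
ft_force: [0.6, -2.1, -14.0]
opening: 0.225
grip_force: 30.0
```

Request:
step_arm(
  plan=[
    [[0,0,-1,0,-1],[0,0,-2,0,-1]],
  ],
)

```text
t: 9.15
eef_pos: [558.3, -53.8, 179.1]
tcp_rot: [-3.141, -0.0, 1.466]
ft_force: [2.2, -2.0, -15.9]
opening: 0.229
grip_force: 30.0
```

Request:
step_arm(
  plan=[
    [[0,0,-0.5,0,-1],[0,0,-1,0,-1]],
  ],
)

```text
t: 9.32
eef_pos: [558.3, -53.8, 180.7]
tcp_rot: [-3.141, -0.0, 1.466]
ft_force: [-1.2, -1.1, -9.8]
opening: 0.224
grip_force: 30.0
```

Request:
step_arm(
  plan=[
    [[0,0,-0.5,0,-1],[0,0,-1,0,-1]],
  ],
)

```text
t: 9.48
eef_pos: [558.3, -53.8, 182.4]
tcp_rot: [3.141, -0.0, 1.466]
ft_force: [-4.7, 0.1, 0.4]
opening: 0.228
grip_force: 30.0
```

Request:
step_arm(
  plan=[
    [[0,0,-0.5,0,-1],[0,0,-1,0,-1]],
  ],
)

```text
t: 9.65
eef_pos: [558.4, -53.8, 183.6]
tcp_rot: [3.141, 0.0, 1.466]
ft_force: [-5.3, 0.0, 2.5]
opening: 0.231
grip_force: 30.0
```

Request:
step_arm(
  plan=[
    [[0,0,-0.5,0,-1],[0,0,-1,0,-1]],
  ],
)

```text
t: 9.82
eef_pos: [558.4, -53.8, 184.0]
tcp_rot: [3.141, -0.0, 1.466]
ft_force: [-3.8, -1.0, -3.3]
opening: 0.225
grip_force: 30.0
```

Request:
step_arm(
  plan=[
    [[0,0,-0.5,0,-1],[0,0,-1,0,-1]],
  ],
)

```text
t: 9.98
eef_pos: [558.4, -53.8, 184.4]
tcp_rot: [-3.141, -0.0, 1.466]
ft_force: [-2.6, -0.8, -5.5]
opening: 0.226
grip_force: 30.0
```

Request:
step_arm(
  plan=[
    [[0,0,-1,0,-1],[0,0,-2,0,-1],[0,0,-3,0,-1],[0,0,-4,0,-1]],
  ],
)

```text
t: 10.32
eef_pos: [558.3, -53.8, 188.0]
tcp_rot: [-3.141, -0.0, 1.466]
ft_force: [1.2, -1.3, -14.5]
opening: 0.226
grip_force: 30.0
```

Request:
step_arm(
  plan=[
    [[0,0,-1,0,-1],[0,0,-2,0,-1]],
  ],
)

```text
t: 10.48
eef_pos: [558.3, -53.8, 190.1]
tcp_rot: [-3.141, -0.0, 1.466]
ft_force: [1.0, -2.2, -17.1]
opening: 0.231
grip_force: 30.0
```

Request:
step_arm(
  plan=[
    [[0,0,-0.5,0,-1],[0,0,-1,0,-1]],
  ],
)

```text
t: 10.65
eef_pos: [558.3, -53.8, 191.8]
tcp_rot: [-3.141, -0.0, 1.466]
ft_force: [-1.9, -1.2, -8.6]
opening: 0.231
grip_force: 30.0
```

Request:
step_arm(
  plan=[
    [[0,0,-0.5,0,-1],[0,0,-1,0,-1]],
  ],
)

```text
t: 10.82
eef_pos: [558.3, -53.8, 193.4]
tcp_rot: [3.141, 0.0, 1.466]
ft_force: [-5.8, -1.0, -0.9]
opening: 0.23
grip_force: 30.0
```

Request:
step_arm(
  plan=[
    [[0,0,-0.5,0,-1],[0,0,-1,0,-1]],
  ],
)

```text
t: 10.98
eef_pos: [558.4, -53.8, 194.7]
tcp_rot: [3.141, 0.0, 1.466]
ft_force: [-5.4, -1.0, 0.6]
opening: 0.232
grip_force: 30.0
```

Request:
step_arm(
  plan=[
    [[0,0,-0.5,0,-1],[0,0,-1,0,-1]],
  ],
)

```text
t: 11.15
eef_pos: [558.4, -53.8, 195.1]
tcp_rot: [3.141, -0.0, 1.466]
ft_force: [-3.2, -1.4, -4.9]
opening: 0.229
grip_force: 30.0
```

Request:
step_arm(
  plan=[
    [[0,0,-0.5,0,-1],[0,0,-1,0,-1],[0,0,-1.5,0,-1],[0,0,-2,0,-1],[0,0,-2,0,-1]],
  ],
)

```text
t: 11.57
eef_pos: [558.4, -53.8, 196.7]
tcp_rot: [-3.142, -0.0, 1.466]
ft_force: [-3.5, -0.5, -4.2]
opening: 0.227
grip_force: 30.0
```

Request:
step_arm(
  plan=[
    [[0,0,0.3,0,-1],[0,0,0.6,0,-1],[0,0,1,0,-1],[0,0,1,0,-1]],
  ],
)

```text
t: 11.9
eef_pos: [558.4, -53.8, 195.6]
tcp_rot: [-3.142, -0.0, 1.466]
ft_force: [-4.1, -0.8, -4.5]
opening: 0.229
grip_force: 30.0
```

Request:
step_arm(
  plan=[
    [[0,0,0.3,0,-1],[0,0,0.6,0,-1],[0,0,1,0,-1],[0,0,1,0,-1]],
  ],
)

```text
t: 12.23
eef_pos: [558.4, -53.8, 194.9]
tcp_rot: [3.141, -0.0, 1.466]
ft_force: [-4.9, -0.3, -0.2]
opening: 0.23
grip_force: 30.0
```

Request:
step_arm(
  plan=[
    [[0,0,0.2,0,-1],[0,0,0.4,0,-1],[0,0,0.4,0,-1]],
  ],
)

```text
t: 12.48
eef_pos: [558.4, -53.8, 194.8]
tcp_rot: [3.141, -0.0, 1.466]
ft_force: [-5.4, -0.1, 3.2]
opening: 0.235
grip_force: 30.0
```

Request:
step_arm(
  plan=[
    [[0,0,0,0,-0.5],[0,0,0,0,-0.4],[0,0,0,0,0],[0,0,0,0,0.5],[0,0,0,0,1],[0,0,0,0,1],[0,0,0,0,1],[0,0,0,0,1]],
  ],
)

```text
t: 13.15
eef_pos: [558.5, -53.8, 194.2]
tcp_rot: [3.141, -0.0, 1.466]
ft_force: [0.0, -0.8, 0.8]
opening: 0.666
grip_force: 0.0
```

Request:
step_arm(
  plan=[
    [[0,0,0,0,1],[0,0,0,0,1],[0,0,0,0,1],[0,0,0,0,1],[0,0,0,0,1],[0,0,0,0,1]],
  ],
)

```text
t: 13.65
eef_pos: [558.4, -53.8, 194.2]
tcp_rot: [3.142, -0.0, 1.466]
ft_force: [0.5, -0.1, -0.5]
opening: 0.993
grip_force: 0.0
```

Request:
step_arm(
  plan=[
    [[0,0,-30,0,1],[0,0,-70,0,1],[0,0,-105,0,1],[0,0,-105,0,1]],
  ],
)

```text
t: 13.98
eef_pos: [560.2, -54.1, 305.8]
tcp_rot: [3.132, 0.001, 1.466]
ft_force: [-0.2, 0.1, -0.8]
opening: 1.001
grip_force: 0.0
```

```bash
python3 -c "
from h import *
to([423.4,-247.6,298],-0.066)"
```

```text
shift [-206.7 -115.9    6.9] turn 87.8 t 13.9833 at [560.2 -54.1 305.8] F [-0.2  0.1 -0.8]
```

Request:
step_arm(
  plan=[
    [[-26,-15,0,6,1],[-52,-29,0,12,1],[-78,-44,0,18,1],[-104,-58,0,24,1],[-130,-73,0,30,1],[-156,-87,0,36,1],[-182,-102,0,42,1],[-207,-116,0,48,1]],
  ],
)

```text
t: 14.65
eef_pos: [420.3, -248.6, 299.1]
tcp_rot: [3.141, -0.0, 0.623]
ft_force: [0.9, -0.3, 0.2]
opening: 0.999
grip_force: 0.0
```

Request:
step_arm(
  plan=[
    [[0,0,0,6,1],[0,0,0,12,1],[0,0,0,18,1],[0,0,0,24,1],[0,0,0,30,1],[0,0,0,36,1],[0,0,0,39.8,1],[0,0,0,39.8,1]],
  ],
)

```text
t: 15.32
eef_pos: [421.3, -247.5, 299.0]
tcp_rot: [-3.142, -0.0, -0.069]
ft_force: [-1.0, -0.1, -0.2]
opening: 1.001
grip_force: 0.0
```

Run:
```python
from h import *
to([423.4,-247.6,61],-0.066)
c=env.get_calibration("wrist")
im=env.read_camera("wrist");cv2.imwrite("pics/w2.png",im)
m=np.array([421.4,-247.5,80]);y=np.array([-.998,.066,0])
print(np.round(proj(c,[m+k*y for k in(-76,-38,10,38,76)]),1))
```

```text
shift [ 2.10e+00 -1.00e-01  2.38e+02] turn -0.2 t 15.3167 at [ 421.3 -247.5  299. ] F [-1.  -0.1 -0.2]
[[318.1 111.7]
 [318.3 143.6]
 [318.4 181.7]
 [318.5 202.9]
 [318.7 230.3]]
```

View pics/w2.png

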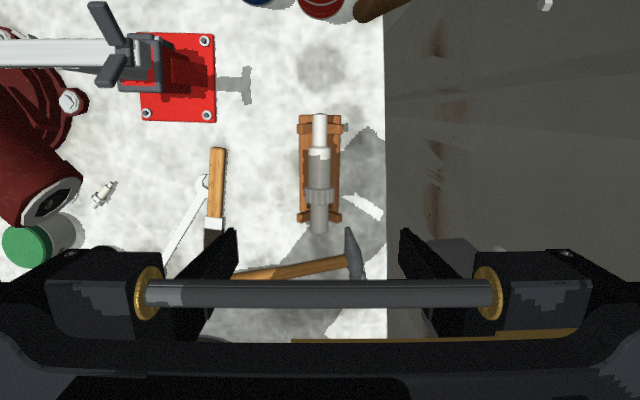

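Run:
```python
from h import *
im=cv2.imread("pics/w2.png")[100:250,270:370]
cv2.imwrite("pics/crop2.png",cv2.resize(im,None,fx=4,fy=4,interpolation=cv2.INTER_CUBIC))
c=env.get_calibration("wrist")
m=np.array([421.4,-247.5,80]);y=np.array([-.998,.066,0]);z=np.array([0,0,1])
P=[m-76*y+10*z,m-38*y+14*z,m+10*y+19*z,m+38*y+19*z,m+76*y+12*z]
print(np.round((proj(c,P)-[270,100]+.5)*4-.5,1))
```

```text
[[195.2  48.4]
 [195.2 180.4]
 [195.2 341.9]
 [195.2 430.2]
 [195.2 536.4]]
```

View pics/crop2.png

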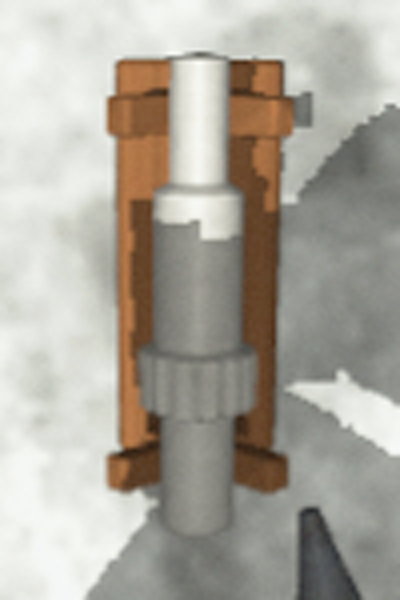

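Request:
step_arm(
  plan=[
    [[1,0.5,30,0,1],[1,0.5,70,0,1],[1,0.5,110,0,1],[1,0.5,150,0,1],[1,0.5,185,0,1],[1,0.5,215,0,1],[1,0.5,230,0,1],[1,0.5,238,0,1]],
  ],
)

```text
t: 16.03
eef_pos: [421.6, -247.5, 59.0]
tcp_rot: [-3.14, 0.003, -0.064]
ft_force: [0.2, -0.1, 0.4]
opening: 1.002
grip_force: 0.0
```

Request:
step_arm(
  plan=[
    [[0,0,0,0,0],[0,0,0,0,-0.5],[0,0,0,0,-1],[0,0,0,0,-1],[0,0,0,0,-1],[0,0,0,0,-1],[0,0,0,0,-1],[0,0,0,0,-1]],
  ],
)

```text
t: 16.7
eef_pos: [422.4, -248.1, 61.5]
tcp_rot: [3.141, -0.0, -0.066]
ft_force: [-0.1, -0.4, 0.2]
opening: 0.495
grip_force: 0.0
```

Request:
step_arm(
  plan=[
    [[0,0,0,0,-1],[0,0,0,0,-1],[0,0,0,0,-1],[0,0,0,0,-1],[0,0,0,0,-1],[0,0,0,0,-1]],
  ],
)

```text
t: 17.2
eef_pos: [422.6, -248.8, 61.4]
tcp_rot: [3.141, -0.001, -0.067]
ft_force: [-2.0, -4.7, 1.7]
opening: 0.283
grip_force: 30.0
```

Request:
step_arm(
  plan=[
    [[0,0,-2,0,-1],[0,0,-6,0,-1],[0,0,-12,0,-1],[0,0,-20,0,-1],[0,0,-30,0,-1],[0,0,-40,0,-1],[0,0,-40,0,-1],[0,0,-40,0,-1]],
  ],
)

```text
t: 17.87
eef_pos: [422.5, -248.1, 101.8]
tcp_rot: [3.141, -0.001, -0.066]
ft_force: [0.1, -0.2, -4.4]
opening: 0.278
grip_force: 30.0
```

Request:
step_arm(
  plan=[
    [[0,0,-20,0,-1],[0,0,-50,0,-1],[0,0,-80,0,-1],[0,0,-110,0,-1],[0,0,-140,0,-1],[0,0,-170,0,-1],[0,0,-190,0,-1],[0,0,-200,0,-1]],
  ],
)

```text
t: 18.53
eef_pos: [422.6, -248.2, 303.3]
tcp_rot: [3.14, -0.002, -0.066]
ft_force: [0.5, -0.6, -5.2]
opening: 0.281
grip_force: 30.0
```

```bash
python3 -c "
from h import *
to([558.6,-53,300],1.463)"
```

```text
shift [ 122.8 -203.8    3.3] turn -87.6 t 18.5333 at [ 422.6 -248.2  303.3] F [ 0.5 -0.6 -5.2]
```

Request:
step_arm(
  plan=[
    [[10,-18,0,-5,-1],[26,-44,0,-11,-1],[44,-73,0,-17,-1],[62,-102,0,-23,-1],[80,-132,0,-29,-1],[98,-161,0,-35,-1],[114,-190,0,-41,-1],[123,-204,0,-46,-1]],
  ],
)

```text
t: 19.2
eef_pos: [559.5, -49.6, 299.4]
tcp_rot: [-3.139, 0.001, 0.744]
ft_force: [0.1, -0.3, -5.7]
opening: 0.282
grip_force: 30.0
```

Request:
step_arm(
  plan=[
    [[0,0,0,-6,-1],[0,0,0,-12,-1],[0,0,0,-18,-1],[0,0,0,-24,-1],[0,0,0,-30,-1],[0,0,0,-36,-1],[0,0,0,-41.6,-1],[0,0,0,-41.6,-1]],
  ],
)

```text
t: 19.87
eef_pos: [558.2, -52.6, 299.7]
tcp_rot: [-3.139, -0.0, 1.467]
ft_force: [-0.9, 0.1, -5.7]
opening: 0.278
grip_force: 30.0
```

Request:
step_arm(
  plan=[
    [[0,0,0,0,-1],[0,0,0,0,-1]],
  ],
)

```text
t: 20.03
eef_pos: [558.4, -52.7, 300.4]
tcp_rot: [-3.14, -0.0, 1.459]
ft_force: [0.4, 0.4, -4.9]
opening: 0.282
grip_force: 30.0
```

Run:
```python
from h import *
to([558.6,-53,228],1.463)
im=env.read_camera("wrist");t=env.read_camera("top")
a=cv2.resize(im[100:250,240:420],None,fx=2.2,fy=2.2,interpolation=cv2.INTER_CUBIC)
s=env.read_camera("scene")[110:220,260:380]
s=cv2.resize(s,None,fx=3.2,fy=3,interpolation=cv2.INTER_CUBIC)
cv2.imwrite("pics/p3.png",np.hstack([a,s]));print(a.shape,s.shape)
```

```text
shift [-0.3  0.3 72.4] turn -0.2 t 20.0333 at [558.4 -52.7 300.4] F [ 0.4  0.4 -4.9]
(330, 396, 3) (330, 384, 3)
```

View pics/p3.png

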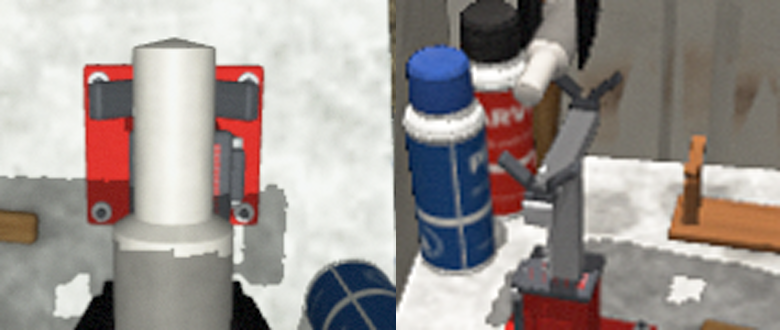

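Request:
step_arm(
  plan=[
    [[0,0,15,0,-1],[0,0,32,0,-1],[0,0,46,0,-1],[0,0,56,0,-1],[0,0,63,0,-1],[0,0,66,0,-1],[0,0,67,0,-1],[0,0,67,0,-1]],
  ],
)

```text
t: 20.85
eef_pos: [558.8, -52.7, 234.5]
tcp_rot: [3.141, -0.0, 1.462]
ft_force: [-0.5, 0.2, -5.1]
opening: 0.278
grip_force: 30.0
```

Request:
step_arm(
  plan=[
    [[0,0,0.5,0,-1],[0,0,1,0,-1],[0,0,1,0,-1]],
  ],
)

```text
t: 21.1
eef_pos: [558.7, -52.7, 233.5]
tcp_rot: [3.141, 0.0, 1.462]
ft_force: [0.0, 0.5, -5.2]
opening: 0.278
grip_force: 30.0
```

Request:
step_arm(
  plan=[
    [[0,0,0.5,0,-1],[0,0,1,0,-1],[0,0,1,0,-1]],
  ],
)

```text
t: 21.35
eef_pos: [558.6, -52.7, 232.2]
tcp_rot: [3.142, -0.0, 1.462]
ft_force: [-0.1, -0.2, -5.5]
opening: 0.282
grip_force: 30.0
```

Request:
step_arm(
  plan=[
    [[0,0,0.5,0,-1],[0,0,1,0,-1],[0,0,1,0,-1]],
  ],
)

```text
t: 21.6
eef_pos: [558.6, -52.7, 231.1]
tcp_rot: [-3.141, -0.0, 1.462]
ft_force: [0.1, 0.0, -4.5]
opening: 0.283
grip_force: 30.0
```

Request:
step_arm(
  plan=[
    [[0,0,0.5,0,-1],[0,0,1,0,-1],[0,0,1,0,-1]],
  ],
)

```text
t: 21.85
eef_pos: [558.6, -52.7, 230.2]
tcp_rot: [3.142, -0.0, 1.463]
ft_force: [-1.0, -0.1, -4.0]
opening: 0.283
grip_force: 30.0
```

Request:
step_arm(
  plan=[
    [[0,0,0.5,0,-1],[0,0,1,0,-1],[0,0,1,0,-1]],
  ],
)

```text
t: 22.1
eef_pos: [558.6, -52.7, 229.3]
tcp_rot: [3.141, -0.0, 1.462]
ft_force: [-0.6, 1.6, -1.9]
opening: 0.285
grip_force: 30.0
```

Request:
step_arm(
  plan=[
    [[0,0,0.3,0,-1],[0,0,0.7,0,-1],[0,0,0.7,0,-1]],
  ],
)

```text
t: 22.35
eef_pos: [558.6, -52.6, 228.7]
tcp_rot: [3.141, -0.0, 1.462]
ft_force: [-1.1, 1.2, -0.5]
opening: 0.287
grip_force: 30.0
```

Request:
step_arm(
  plan=[
    [[0,0,0.4,0,-1],[0,0,0.8,0,-1],[0,0,0.8,0,-1]],
  ],
)

```text
t: 22.6
eef_pos: [558.7, -52.6, 228.1]
tcp_rot: [3.141, -0.0, 1.463]
ft_force: [-2.3, 2.7, 3.0]
opening: 0.282
grip_force: 30.0
```

Request:
step_arm(
  plan=[
    [[0,0,0,0,-0.43],[0,0,0,0,-0.4],[0,0,0,0,-0.35],[0,0,0,0,-0.2],[0,0,0,0,0.2],[0,0,0,0,0.6],[0,0,0,0,1],[0,0,0,0,1]],
  ],
)

```text
t: 23.27
eef_pos: [558.6, -52.7, 227.7]
tcp_rot: [3.142, -0.0, 1.462]
ft_force: [-0.7, -0.1, -0.7]
opening: 0.62
grip_force: 0.0
```

Request:
step_arm(
  plan=[
    [[0,0,0,0,1],[0,0,0,0,1],[0,0,0,0,1],[0,0,0,0,1],[0,0,0,0,1],[0,0,0,0,1]],
  ],
)

```text
t: 23.77
eef_pos: [558.6, -52.7, 227.7]
tcp_rot: [3.142, -0.0, 1.462]
ft_force: [0.6, 0.3, 0.2]
opening: 0.988
grip_force: 0.0
```

Request:
step_arm(
  plan=[
    [[0,0,-10,0,1],[0,0,-30,0,1],[0,0,-60,0,1],[0,0,-90,0,1],[0,0,-110,0,1],[0,0,-120,0,1],[0,0,-120,0,1],[0,0,-120,0,1]],
  ],
)

```text
t: 24.43
eef_pos: [558.3, -52.7, 347.3]
tcp_rot: [-3.141, -0.0, 1.463]
ft_force: [-0.7, 0.3, -0.3]
opening: 1.003
grip_force: 0.0
```

Run:
```python
from h import *
c=env.get_calibration("wrist");im=env.read_camera("wrist")
a=-.11;y=np.array([np.sin(-a),np.cos(a),0]);o=np.array([558.4,-55,247])
print(np.round((proj(c,[o+k*y for k in(-76,76)])-[240,30])*2.2,0))
a=cv2.resize(im[30:250,240:420],None,fx=2.2,fy=2.2,interpolation=cv2.INTER_CUBIC)
s=env.read_camera("scene")[90:220,260:380]
s=cv2.resize(s,(384,a.shape[0]),interpolation=cv2.INTER_CUBIC)
cv2.imwrite("pics/p4.png",np.hstack([a,s]))
```

```text
[[171. 545.]
 [171. 187.]]
```

View pics/p4.png

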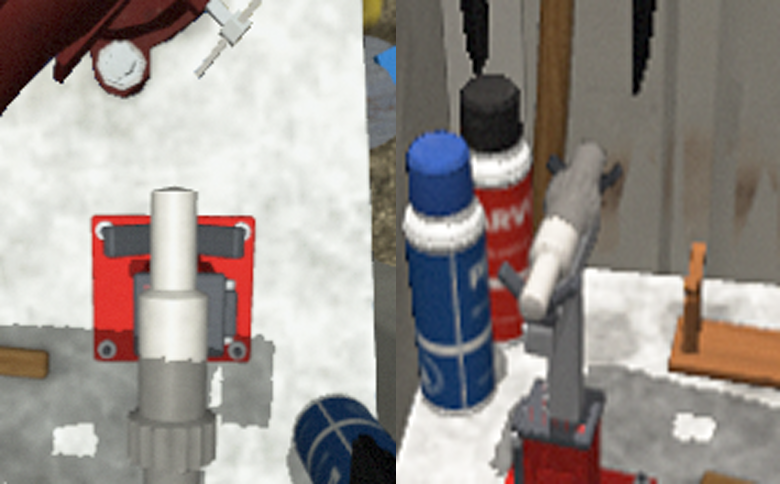

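The shaft lies in both forks. Its thin end is at row 188 against the predicted 187 and its axis at column 173 against 171, and the cans have not moved.

```bash
python3 -c "
from cell import env
print(env.job_done())"
```

```text
the job is handed in; nothing more can be done
None
```

The column rests on its fourth notch and the gear shaft lies centred in both V forks. I handed the job in at about 24 s of the 72 s allowed; the hand-in gave no pass or fail verdict.

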